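Hold a print plate flush on the tilted scanner's sprung glass

ROBOT

A 6-joint arm with a two-finger parallel gripper is mounted at the origin on the work surface. World frame = base frame: x ahead of the robot, y to its left, z up, the work surface at z = 0. Lengths are in m, angles in rad, forces in N, time in s.
With the tool pointing down it reaches from about 0.2 to 0.875 m from the base axis. Payload 3.4 kg.
Tool frame: the origin (TCP) lies between the finger pads; the fingertips stand 25 mm ahead of it and the grasp point (between the pads) lies 6 mm ahead of it (r.nose_length is the z of the fingertips in the tool frame, in m); z points along the fingers, x is the direction in which the jaws open and shut, and the axes are right-handed (so a half turn about z gives the same grasp; the last joint's range is limited). The gripper opens to 94 mm and grips with 3 to 60 N. Pads are 16 mm wide; open, the fingers measure 119 mm over their backs; the gripper's body (75 mm by 177 mm) begins 78 mm behind the grasp point.
Start: joints at [1.159, 0.276, 1.505, -0, 1.361, -0.121], TCP at [0.165, 0.551, 0.23] pointing down, gripper open.
Joint ranges: [-2.89, 2.89], [-0.75, 2.08], [0.22, 2.7], [-1.18, 4.32], [0.11, 2.71], [-2.7, 2.7]. Speed limits (rad/s): [2.57, 2.57, 3.14, 3.14, 3.14, 3.14].

INTERFACE

Orientations are given as a unit quaternion [w, x, y, z].
In Python, from plant import r, gripper_to, inverse_kinematics, vision, models, telemetry gives the robot as it stands. Calls block until the motion is done:
- r.move_to(position, orientation): joint-space move of the TCP to a pose.
- r.move_l(position, rot=None, vel=0.15, guard=None): straight line of the TCP; rot=None keeps the orientation; vel is the mean speed in m/s. With guard (N) it stops when the force on the tool has changed by that much, and returns True; else False.
- r.movej(angles): joint-space move.
- gripper_to(opening, f_grip=None): finger opening in m; f_grip is the grip in N (None keeps the last); returns when the fingers have stopped.
- r.hold(seconds).
- inverse_kinematics(position, orientation): joint angles nearest the present ones, or None.
- vision.snapshot(name): name is "scene" or "side" or "wrist"; returns the picture (384x512x3 uint8, red, green, blue); there is no depth.
- vision.get_calibration(name): a dict with "fx", "fy", "cx", "cy" (pixels), "position" and "orientation" of the camera in the world. Camera axes: x right, y down, z forward; pixel columns grow to the right and rows downward; lengths in m; the calibration is good to about 2 mm. A picture is of the moment at which its call begins: read the wrist's pose just before it. get_calibration takes no time and is no camera call; for the wrist camera it gives the pose at the moment of the call.
A pose or a line that the arm cannot do raises r.PlanningError and nothing moves.
- r.sign_off(): hands the job in, once; it reports no verdict.
Trained networks look in the newest picture that a camera, given by its name, has taken for a name from the list of things; names that differ only in an ending like _2 or _b are one class to them, and where a whole thing is asked for, a point or a joint stands for the part that bears it (a point fixed in the world has none). Each returns a list of dicts, best first, with "score" (0 to 1); they miss things now and then, are a little off and sometimes report something else, mostly with a low value. They report only what shows in the picture. A call takes as long as a camera call. They do not tell look-alikes from the thing itself.
- models.boxes_of(thing, camera): "at" ([x, y, z] in m, in world coordinates, good to about 4 mm: the middle of the surface that is visible of it).
- models.regions_of(thing, camera): "pixels" (384x512 bool, what is visible of it).
- models.mark_of(thing, camera): "at" ([x, y, z] in m, in world coordinates, good to about 4 mm: a listed point, or the origin of a listed thing).
Readings, each from a call of its own:
- telemetry.current_t(): time.
- telemetry.current_joints(): joint angles.
- telemetry.current_dq(): joint speeds.
- telemetry.current_joint_efforts(): joint torques, N m.
- telemetry.current_ee_pos(): TCP position.
- telemetry.current_tool_rot(): TCP orientation.
- telemetry.current_wrist_force(): force on the tool from outside, world axes, zero at the start.
- telemetry.current_torque(): the same for the moment, N m.
- telemetry.current_opening(): finger opening in m.
Only numpy, scipy, OpenCV 4.12 (cv2) and the standard library are available. Lean on these libraries where they do the work, as an engineer would, in place of code of your own. Each camera call takes 0.05 s, during which the arm holds its last target.

TASK

Pick up the rectangular print plate by the grip tab on its back, tilt it to match the sloping sprung glass of the fingerprint scanner, and press it flush on the glass, centred, with its long side running up and down the slope, until the glass block gives by a few millimetres but not to its stop. Finish while still gripping the tab and holding the plate pressed flush: do not let go. Leave the round plate, cup, jar and brush alone, and do not shift the scanner from the slope it is set to.

Things in the scene. Friction and masses are not known exactly. Their poses are not given: they have to be found in the camera images.
- plate: rectangular print plate, loose, 55 to 115 g, lying tab up: white, 90 mm (x) by 70 mm (y), 5 mm thick; on its back, in the middle, a black upright grip tab 36 mm long (x), 12 mm thick (y), 44 mm high (top 49 mm above the underside). Origin at the centre of the underside (the print side, which goes on the glass), z out of the back. Yaw within 35 degrees; it and the round plate may swap places
- disc: the round print plate, loose, same materials and the same tab, but a disc of 76 mm diameter; not wanted, leave it. Origin at the centre of the underside, z up
- platen: the sprung glass block on the panel: dark-edged, 110 mm (x) by 90 mm (y), flat, standing 14 mm proud of the panel, glass window 96 by 76 mm in its top face. Origin at the centre of that face, axes as the panel's. It slides straight in along -z by up to 12 mm: starts to give at about 3 N, then 1.5 N per mm (about 10 N at 5 mm). Over 45 N harms it
- panel: the scanner's tilted grey panel, 150 mm along x (up the slope, away from the robot), 134 mm along y (level), 14 mm thick, carrying the glass block. Origin on the hinge axis (y), 85 mm above the table, at the centre of the glass when that is not pressed; z is the normal out of the glass. The panel's own top is 14 mm below the origin. Set to a slope of 15 to 35 degrees
- panel_edge (a point): middle of the panel's upper edge on its top, 75 mm up the slope from the middle. The hinge is stiff: the slope stays put under a 25 N press near the middle of the glass, and gives way to a hard push near an edge
- scanner: the scanner's fixed grey foot, 140 by 170 by 14 mm, with two upright cheeks 50 by 9 mm, 89 mm high, at its +y and -y sides just outside the panel; they stand at most 4 mm above the level of the middle of the glass. Origin at the centre of its underside on the table; it turns by up to 17 degrees in yaw between starts
- cup: clear plastic cup, 72 mm across, 75 mm high, loose, origin under its centre; leave alone
- jar: glass jar with a lid, 64 mm across, 130 mm high, loose, origin under its centre; leave alone
- brush: dusting brush lying near the robot's base, loose, low (under 40 mm), handle along its x; leave alone
Things that resemble listed ones, but are neither listed nor needed, are in the scene too. What is shaped like the plate but orange is not meant.

How it is judged:
By the outcome, as a careful person would: the job done as asked, in the order asked, and still so for the second after the job is handed in, while the arm keeps its last pose, push and grip.
It also fails if it takes over 35 s, if anything falls off the work surface, if the arm or the gripper's body presses on something with over 40 N, if the wrist force passes 120 N, or if a joint passes its speed limit or range.

## Working session

There is one attempt and no reset: what is moved stays moved. The work goes in short steps, each a Python script; the robot and the scene stay as the last script left them, time stands still between calls to the robot, and variables do not carry over. Pictures are saved under pics/ and viewed, and the job is handed in when it is done.

```bash
ls; mkdir -p pics; python3 - <<'E'
from plant import r, gripper_to, inverse_kinematics, vision, models, telemetry
import cv2
print(telemetry.current_t())
for c in ["scene","side","wrist"]:
    im=vision.snapshot(c); cv2.imwrite(f"pics/a_{c}.png",im[:,:,::-1])
    print(c,vision.get_calibration(c))
    if c!="wrist":
        for th in ["plate","disc","platen","panel","panel_edge","scanner"]:
            print(c,th,[(d["score"],[round(float(v),4) for v in d["at"]]) for d in models.mark_of(th,c)])
print(telemetry.current_t())
E
```

```text
pics
0.0
scene {'fx': 487.3099121472278, 'fy': 487.3099121472278, 'cx': 256.5135278272741, 'cy': 197.66675383109128, 'position': array([ 1.64134217, -0.04262537,  0.87307041]), 'orientation': array([-0.33852939,  0.65030659,  0.60296364, -0.31453782])}
scene plate [(0.6, [0.483, 0.1019, 0.0026]), (0.59, [0.3497, 0.0001, 0.0029])]
scene disc [(0.73, [0.6184, 0.2637, -0.0044]), (0.19, [0.2844, -0.232, -0.0034])]
scene platen [(0.76, [0.5242, -0.1557, 0.0875])]
scene panel [(0.93, [0.5315, -0.1511, 0.0855])]
scene panel_edge [(0.72, [0.5999, -0.1338, 0.1014])]
scene scanner [(0.8, [0.5327, -0.1541, -0.0008])]
side {'fx': 456.97864072694614, 'fy': 456.97864072694614, 'cx': 251.75496347027047, 'cy': 190.8661217687739, 'position': array([ 0.48643485, -0.74635054,  0.85625706]), 'orientation': array([-0.37639713,  0.92620861, -0.0203716 ,  0.006915  ])}
side plate [(0.95, [0.3534, 0.0006, 0.0011]), (0.76, [0.485, 0.1002, 0.0008])]
side disc [(0.79, [0.6185, 0.2624, 0.0034])]
side platen [(0.55, [0.5256, -0.155, 0.085])]
side panel [(0.7, [0.5291, -0.154, 0.084])]
side panel_edge [(0.82, [0.6031, -0.1408, 0.0956])]
side scanner [(0.8, [0.5274, -0.1517, 0.003])]
wrist {'fx': 324.23854963240586, 'fy': 324.23854963240586, 'cx': 252.0896932584775, 'cy': 186.88513415530065, 'position': array([0.09324374, 0.57291965, 0.38445513]), 'orientation': array([0.10474115, 0.7953538 , 0.59194874, 0.07770658])}
0.75
```

View pics/a_scene.png

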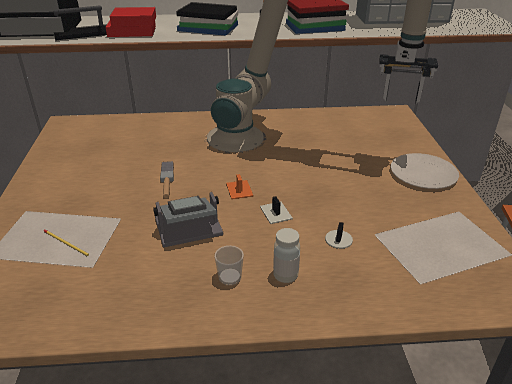

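View pics/a_side.png

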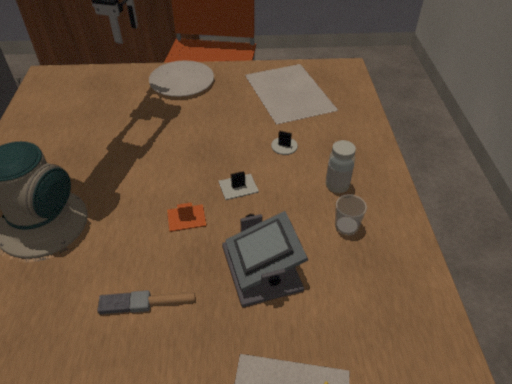

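```bash
cat > h.py <<'E'
from plant import r, gripper_to, inverse_kinematics, vision, models, telemetry
import cv2, numpy as np
from scipy.spatial.transform import Rotation as R
def q2R(q): return R.from_quat([q[1],q[2],q[3],q[0]])
def R2q(Rm):
    q=(Rm if isinstance(Rm,R) else R.from_matrix(Rm)).as_quat(); return np.array([q[3],q[0],q[1],q[2]])
def project(cal,P):
    P=np.atleast_2d(P); c=q2R(cal["orientation"]).inv().apply(P-cal["position"])
    return np.c_[cal["fx"]*c[:,0]/c[:,2]+cal["cx"],cal["fy"]*c[:,1]/c[:,2]+cal["cy"]]
def ray(cal,uv):
    d=np.array([(uv[0]-cal["cx"])/cal["fx"],(uv[1]-cal["cy"])/cal["fy"],1.]); return cal["position"],q2R(cal["orientation"]).apply(d)
def onz(cal,uv,z):
    p,d=ray(cal,uv); return p+d*(z-p[2])/d[2]
def down(yaw): # tool x at yaw, z down
    return R.from_matrix(np.array([[np.cos(yaw),np.sin(yaw),0],[np.sin(yaw),-np.cos(yaw),0],[0,0,-1.]]))
E
python3 - <<'E'
from h import *
im=cv2.imread("pics/a_scene.png"); cs=vision.get_calibration("scene")
a=cv2.resize(im[160:260,140:370],None,fx=3.4,fy=3.4,interpolation=cv2.INTER_CUBIC)
cv2.imwrite("pics/b_crop.png",a)
Rt=q2R(telemetry.current_tool_rot()); p=telemetry.current_ee_pos(); c=vision.get_calibration("wrist")
print("cam in tool",Rt.inv().apply(c["position"]-p), (Rt.inv()*q2R(c["orientation"])).as_matrix().round(3))
print(Rt.as_matrix().round(3))
E
```

```text
cam in tool [ 0.00058767 -0.07495429 -0.15393453] [[ 1.    -0.    -0.001]
 [ 0.     0.966  0.259]
 [ 0.001 -0.259  0.966]]
[[ 0.287  0.958  0.   ]
 [ 0.958 -0.287  0.   ]
 [ 0.     0.    -1.   ]]
```

View pics/b_crop.png

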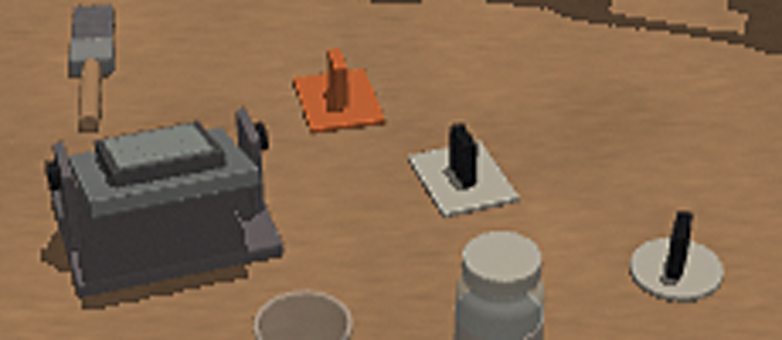

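View pics/a_wrist.png

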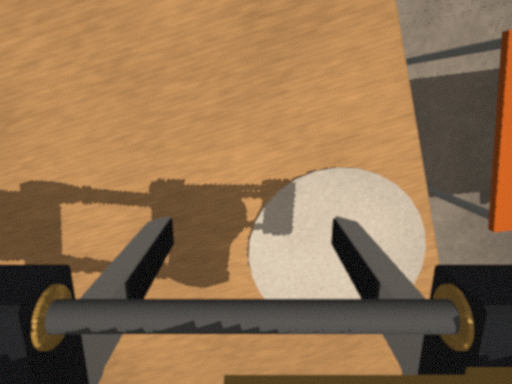

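Candidates in the scene picture are the white rectangle at (276,210), the orange square at (239,187) and the white disc at (339,238). The white rectangle with a black tab is the plate. The orange one is excluded by the task and the round one is the disc. Next I'll take a wrist look over the scanner, then over the plate.

```bash
python3 - <<'E'
from h import *
import json
def shot(n):
    c=vision.get_calibration("wrist"); im=vision.snapshot("wrist"); cv2.imwrite(f"pics/{n}.png",im[:,:,::-1])
    json.dump({k:(v.tolist() if hasattr(v,"tolist") else v) for k,v in c.items()},open(f"pics/{n}.json","w"))
gripper_to(0.06,20) if False else None
for n,p,y in [("c_plate",[0.485,0.10,0.24],-90),("c_scan",[0.50,-0.155,0.33],-78)]:
    r.move_to(p,R2q(down(np.radians(y)))); r.hold(0.1); shot(n)
    print(n,telemetry.current_t(),telemetry.current_joints().round(2) if hasattr(telemetry.current_joints(),'round') else telemetry.current_joints())
    for th in (["plate"] if "plate" in n else ["platen","panel","panel_edge"]):
        print(th,[(d["score"],np.round(d["at"],4)) for d in models.mark_of(th,"wrist")])
E
```

```text
c_plate 2.8917 [0.06 0.15 1.65 0.   1.34 1.63]
plate [(0.84, array([0.48  , 0.0981, 0.0011])), (0.73, array([ 0.3509,  0.0037, -0.0027]))]
c_scan 4.1417 [-0.43  0.16  1.42  0.    1.56  0.93]
platen [(0.84, array([ 0.5293, -0.1557,  0.0854]))]
panel [(0.96, array([ 0.5312, -0.1544,  0.084 ]))]
panel_edge [(0.97, array([ 0.6037, -0.1371,  0.0988]))]
```

```bash
cd pics; python3 -c "
import cv2,numpy as np
cv2.imwrite('c_both.png',cv2.resize(np.hstack([cv2.imread('c_plate.png'),cv2.imread('c_scan.png')]),(800,300)))"
```

```text
(no output)
```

View pics/c_both.png

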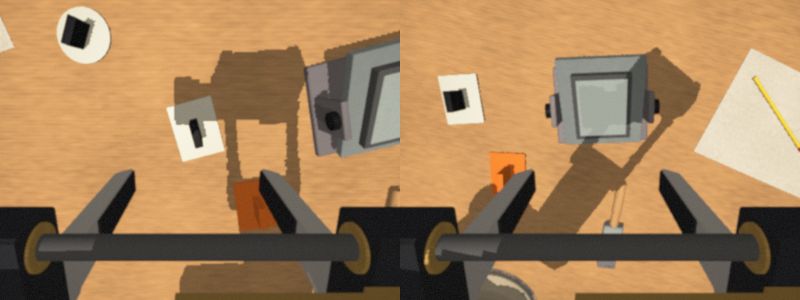

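```bash
cd pics; python3 -c "
import cv2,numpy as np
a=cv2.imread('c_plate.png')[110:210,195:295];b=cv2.imread('c_scan.png')[55:205,170:340]
a=cv2.resize(a,(600,600),interpolation=cv2.INTER_CUBIC);cv2.imwrite('d_plate.png',a)
b=cv2.resize(b,(680,600),interpolation=cv2.INTER_CUBIC);cv2.imwrite('d_scan.png',b)
c=cv2.imread('a_side.png')[205:305,215:315];cv2.imwrite('d_side.png',cv2.resize(c,(600,600),interpolation=cv2.INTER_CUBIC))
"
```

```text
(no output)
```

View pics/d_plate.png

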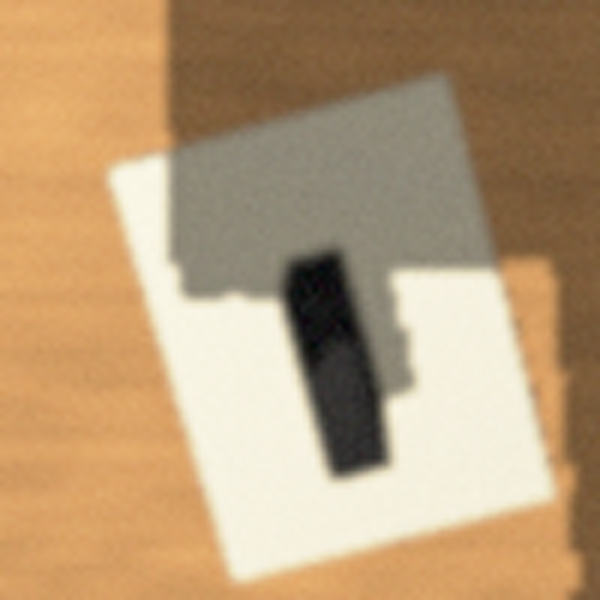

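View pics/d_scan.png

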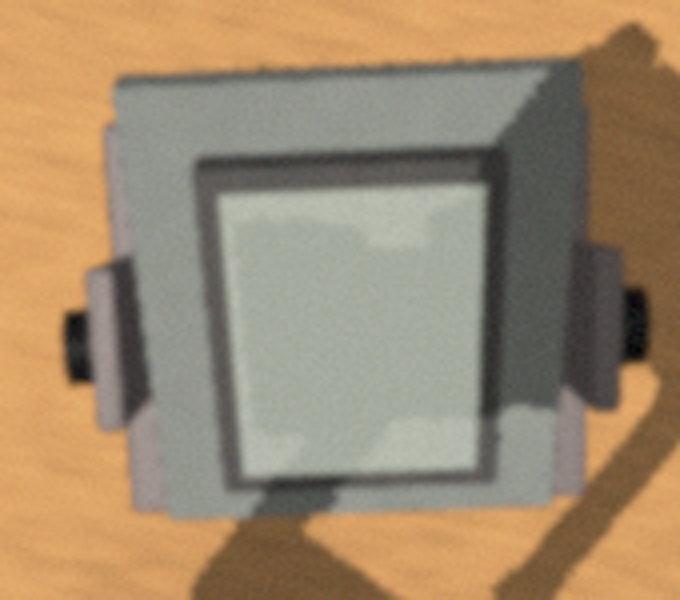

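View pics/d_side.png

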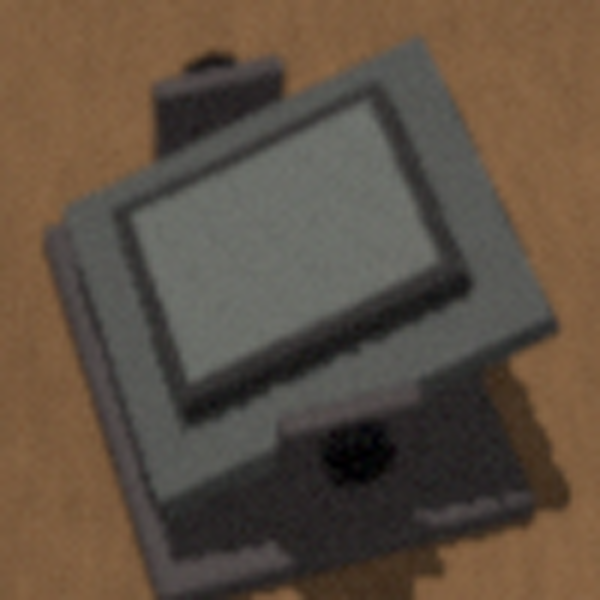

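```bash
cat > fit.py <<'E'
from h import *
import json
from scipy.optimize import least_squares
def lc(n):
    return {k:(np.array(v) if isinstance(v,list) else v) for k,v in json.load(open(f"pics/{n}.json")).items()}
def px(l,s,o): return (np.array(l,float)+.5)/s-.5+np.array(o)
cw=lc("c_scan"); cs=vision.get_calibration("side")
pan=np.array([[.075,.067,-.014],[.075,-.067,-.014],[-.075,-.067,-.014],[-.075,.067,-.014]])
win=np.array([[.048,.038,0],[.048,-.038,0],[-.048,-.038,0],[-.048,.038,0]])
mod=np.r_[pan,win]
ow=px([(118,82),(581,65),(552,503),(170,518),(218,195),(488,183),(475,470),(243,476)],4,(170,55))
os_=px([(422,40),(556,325),(165,503),(65,207),(372,97),(440,265),(187,383),(133,212)],6,(215,205))
def rot(yaw,sl): return R.from_euler("ZY",[yaw,-sl])
def sh(c,d): c=dict(c); c["position"]=c["position"]+d; return c
def res(v,full=True):
    W=rot(v[2],v[3]).apply(mod)+[v[0],v[1],.085]
    e=np.r_[(project(sh(cw,v[4:7]),W)-ow).ravel(),(project(sh(cs,v[7:10]),W)-os_).ravel()]
    return np.r_[e, v[4:]/.0015] if full else e
s=least_squares(res,[.53,-.155,.2,.4]+[0]*6)
v=s.x
print("panel xy",v[:2].round(4),"yaw",np.degrees(v[2]).round(2),"slope",np.degrees(v[3]).round(2))
print("cam shifts",v[4:].round(4)); print(res(v,False).reshape(-1,2).round(1).tolist())
cov=np.linalg.inv(s.jac.T@s.jac); print("sd",np.sqrt(np.diag(cov))[:4].round(4))
cp=lc("c_plate")
o=px([(107,172),(447,72),(555,497),(237,583)],6,(195,110))
pm=np.array([[.045,.035,.005],[.045,-.035,.005],[-.045,-.035,.005],[-.045,.035,.005]])
f=lambda w:(project(cp,R.from_euler("z",w[2]).apply(pm)+[w[0],w[1],0])-o).ravel()
q=least_squares(f,[.48,.1,.2]).x
print("plate",q[:2].round(4),np.degrees(q[2]).round(2),f(q).round(1))
json.dump(dict(panel=v[:4].tolist(),plate=q.tolist()),open("fit.json","w"))
E
python3 fit.py
```

```text
panel xy [ 0.5306 -0.1551] yaw 14.07 slope 20.27
cam shifts [ 0.0006 -0.0001  0.0009 -0.0006  0.0001  0.0002]
[[-1.4, 0.6], [1.6, 0.5], [0.0, 1.0], [-0.5, 0.5], [0.5, -0.9], [-0.4, -0.4], [0.1, -1.0], [0.2, -0.5], [0.2, -1.0], [-0.1, -1.3], [-1.2, 0.2], [-0.6, 0.0], [-0.1, 0.9], [0.5, 0.0], [0.7, 0.2], [-0.0, 0.7]]
sd [0.0011 0.0012 0.0049 0.0126]
plate [0.4829 0.1027] 15.81 [-0.1 -0.3 -0.1  0.1  0.5  0.  -0.3  0.2]
```

```bash
cat >> fit.py <<'E'
def draw(im,c,v,off,s,col):
    for dims,z in [((.15,.134),-.014),((.11,.09),0),((.096,.076),0),((.11,.09),-.014)]:
        a,b=dims[0]/2,dims[1]/2
        P=rot(v[2],v[3]).apply(np.array([[a,b,z],[a,-b,z],[-a,-b,z],[-a,b,z]]))+[v[0],v[1],.085]
        u=((project(c,P)-off+.5)*s-.5)
        cv2.polylines(im,[np.round(u*8).astype(int)],True,col,1,cv2.LINE_AA,3)
A=cv2.resize(cv2.imread("pics/c_scan.png")[55:205,170:340],None,fx=4,fy=4,interpolation=cv2.INTER_CUBIC)
B=cv2.resize(cv2.imread("pics/a_side.png")[205:305,215:315],None,fx=6,fy=6,interpolation=cv2.INTER_CUBIC)
for sl,col in [(None,(0,0,255))]:
    vv=v.copy()
    draw(A,sh(cw,v[4:7]),vv,np.array([170,55]),4,col); draw(B,sh(cs,v[7:10]),vv,np.array([215,205]),6,col)
cv2.imwrite("pics/e_A.png",A);cv2.imwrite("pics/e_B.png",B)
def res2(u):
    W=rot(u[2],u[3]).apply(mod)+[u[0],u[1],u[4]]
    return W
for nm,c,ob in [("wrist",cw,ow),("side",cs,os_)]:
  for idx in [range(8),range(4),range(4,8)]:
    idx=list(idx)
    g=lambda u:(project(c,res2(u)[idx])-ob[idx]).ravel()
    t=least_squares(g,list(v[:4])+[.085]); print(nm,idx,t.x[:2].round(4),np.degrees(t.x[2:4]).round(2),t.x[4].round(4),"cost",t.cost.round(2))
E
python3 fit.py
```

```text
panel xy [ 0.5306 -0.1551] yaw 14.07 slope 20.27
cam shifts [ 0.0006 -0.0001  0.0009 -0.0006  0.0001  0.0002]
[[-1.4, 0.6], [1.6, 0.5], [0.0, 1.0], [-0.5, 0.5], [0.5, -0.9], [-0.4, -0.4], [0.1, -1.0], [0.2, -0.5], [0.2, -1.0], [-0.1, -1.3], [-1.2, 0.2], [-0.6, 0.0], [-0.1, 0.9], [0.5, 0.0], [0.7, 0.2], [-0.0, 0.7]]
sd [0.0011 0.0012 0.0049 0.0126]
plate [0.4829 0.1027] 15.81 [-0.1 -0.3 -0.1  0.1  0.5  0.  -0.3  0.2]
wrist [0, 1, 2, 3, 4, 5, 6, 7] [ 0.5298 -0.155 ] [14.15 20.03] 0.0818 cost 4.21
wrist [0, 1, 2, 3] [ 0.531  -0.1549] [14.2  18.41] 0.077 cost 0.12
wrist [4, 5, 6, 7] [ 0.5295 -0.1549] [14.04 21.09] 0.088 cost 0.19
side [0, 1, 2, 3, 4, 5, 6, 7] [ 0.5316 -0.152 ] [13.88 20.03] 0.0804 cost 3.01
side [0, 1, 2, 3] [ 0.5332 -0.1477] [14.47 18.82] 0.0731 cost 0.55
side [4, 5, 6, 7] [ 0.5301 -0.1609] [12.71 22.04] 0.0937 cost 0.07
```

View pics/e_A.png

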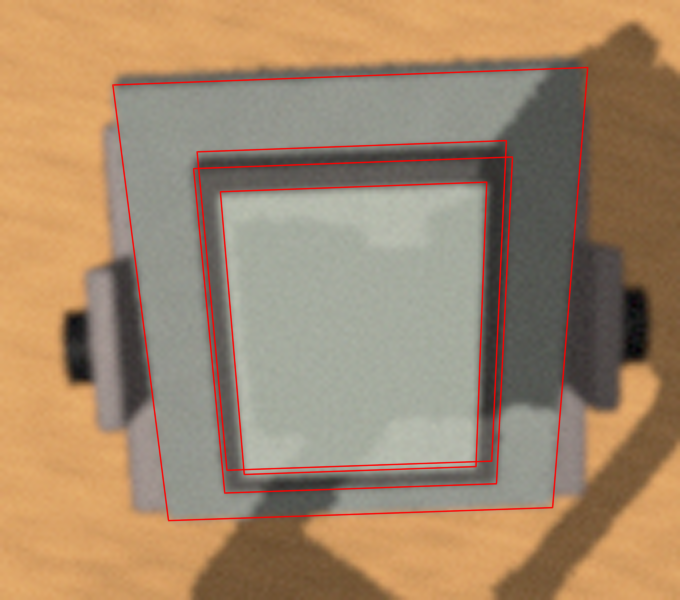

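View pics/e_B.png

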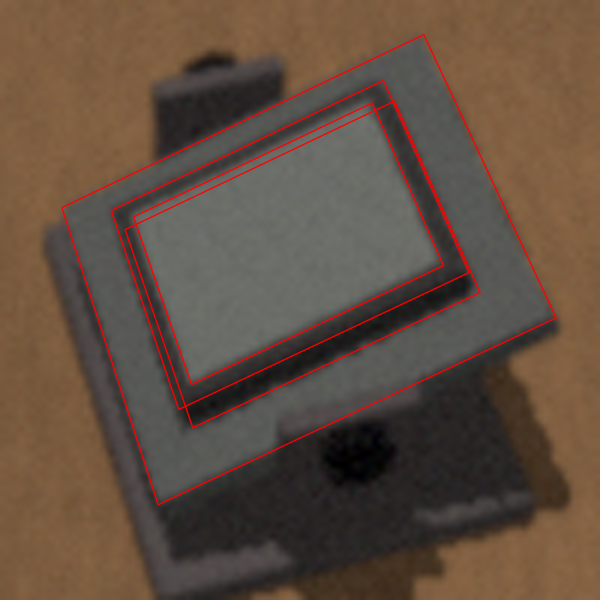

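Fit: panel (0.531,-0.155), yaw 14.1°, slope about 20.2°. Plate (0.483,0.103), yaw 15.8°. The overlay matches the glass and panel edges, so I'll grasp now.

```bash
python3 - <<'E'
from h import *
import json
f=json.load(open("fit.json")); x,y,w=f["plate"]; v=f["panel"]
q=R2q(down(w-np.pi/2))
r.move_to([x,y,0.13],q); print(telemetry.current_t())
print("free F",np.round(telemetry.current_wrist_force(),2))
h=r.move_l([x,y,0.036],vel=0.12,guard=15); print("guard",h,telemetry.current_ee_pos())
gripper_to(0.0,30); print("open",telemetry.current_opening(),telemetry.current_t())
r.move_l([x,y,0.15],vel=0.12,guard=None); r.hold(0.1)
print("F",np.round(telemetry.current_wrist_force(),2),np.round(telemetry.current_torque(),3),telemetry.current_opening(),telemetry.current_t())
im=vision.snapshot("wrist"); im2=vision.snapshot("side")
cv2.imwrite("pics/g.png",cv2.resize(np.hstack([im,im2])[:,:,::-1],(800,300)))
# ik check
Rp=R.from_euler("ZY",[v[2],-v[3]]).as_matrix(); T=np.c_[-Rp[:,1],-Rp[:,0],-Rp[:,2]]
for d in [.12,.03,.0]:
    P=np.array([v[0],v[1],.085])+Rp[:,2]*(.036+d); print(inverse_kinematics(P,R2q(T)),P)
E
```

```text
5.5333
free F [ 0.27 -0.4  -0.2 ]
guard False [0.4836891  0.10253203 0.03658235]
open 0.011597667896848244 7.6917
F [ 0.54  0.53 -0.6 ] [-0.02   0.149  0.004] 0.011968776414643643 8.8917
[-0.68163056  0.03461329  1.86214275  0.32509633  1.05032215  0.50839231] [ 0.47816388 -0.16822609  0.23134212]
[-0.62261902  0.15271759  1.96181506  0.36734099  0.82731735  0.47940687] [ 0.50840322 -0.16064514  0.14691397]
[-0.60427366  0.19855697  1.98836877  0.38976212  0.75437679  0.46184069] [ 0.518483   -0.15811816  0.11877126]
```

View pics/g.png

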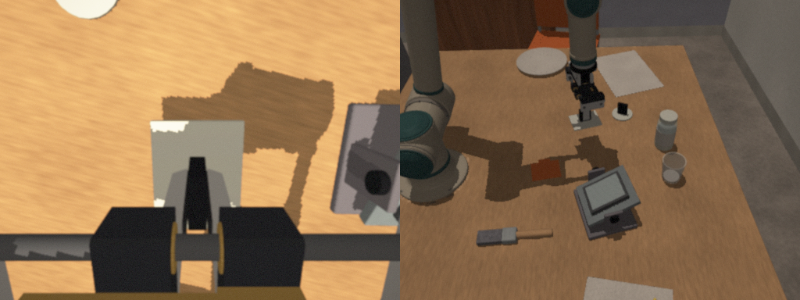

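```bash
python3 - <<'E'
from h import *
c=vision.get_calibration("wrist"); Rt=q2R(telemetry.current_tool_rot()); p=np.array(telemetry.current_ee_pos())
for pt in [(-.035,-.045,.031),(.035,-.045,.031),(-.006,-.018,-.013),(.006,-.018,-.013)]:
    print(pt,project(c,Rt.apply(pt)+p).round(1))
im=vision.snapshot("wrist"); cv2.imwrite("pics/g2.png",cv2.resize(im[140:270,170:340,::-1],None,fx=4.4,fy=4.4,interpolation=cv2.INTER_CUBIC))
E
```

```text
(-0.035, -0.045, 0.031) [[191.9 154.6]]
(0.035, -0.045, 0.031) [[313.6 154.5]]
(-0.006, -0.018, -0.013) [[240.1 227.3]]
(0.006, -0.018, -0.013) [[265.9 227.3]]
```

View pics/g2.png

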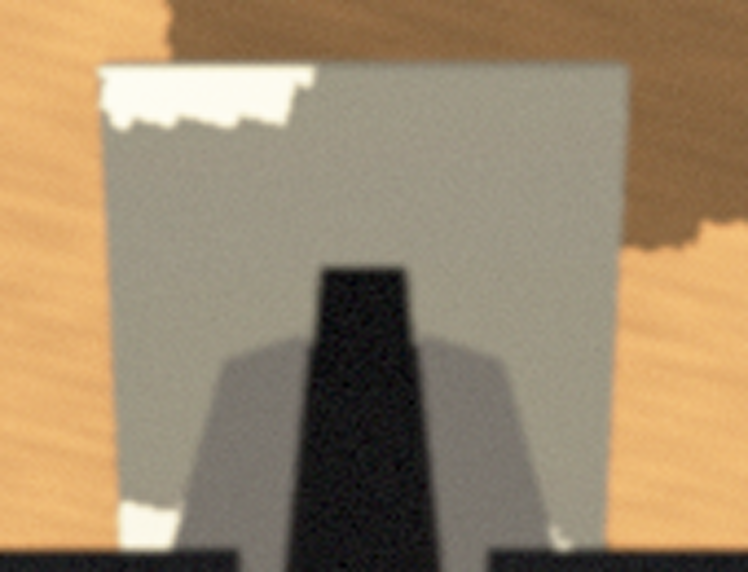

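```bash
cat > tgt.py <<'E'
from h import *
import json
v=json.load(open("fit.json"))["panel"]
def tgt(d,slope=np.radians(20.2),dx=0,dy=0):
    Rp=R.from_euler("ZY",[v[2],-slope]).as_matrix(); T=np.c_[-Rp[:,1],-Rp[:,0],-Rp[:,2]]
    return np.array([v[0],v[1],.085])+Rp@[dx,dy,.036+d],R2q(T),Rp
def rep(Rp):
    F=Rp.T@np.array(telemetry.current_wrist_force()); M=Rp.T@np.array(telemetry.current_torque())
    p=Rp.T@(np.array(telemetry.current_ee_pos())-[v[0],v[1],.085])
    print("F",F.round(2),"M",M.round(3),"p mm",(1e3*p).round(2),"op",round(telemetry.current_opening()*1e3,2),"t",round(telemetry.current_t(),2))
E
python3 - <<'E'
from tgt import *
p,q,Rp=tgt(.12); r.move_to(p,q); 
p,q,Rp=tgt(.015); r.move_l(p,q,vel=.12); r.hold(.15); rep(Rp)
for n in ["side","wrist","scene"]:
    im=vision.snapshot(n); cv2.imwrite(f"pics/h_{n}.png",im[:,:,::-1])
E
python3 -c "
import cv2,numpy as np
a=cv2.imread('pics/h_side.png')[170:320,190:340];b=cv2.imread('pics/h_wrist.png')[90:290,140:360]
a=cv2.resize(a,(400,400));b=cv2.resize(b,(400,364));b=np.vstack([b,np.zeros((36,400,3),np.uint8)])
cv2.imwrite('pics/h_both.png',np.hstack([a,b]))"
```

```text
F [-0.42  0.56 -1.73] M [-0.007  0.375 -0.02 ] p mm [ 0.47 -0.39 51.71] op 11.75 t 11.31
```

View pics/h_both.png

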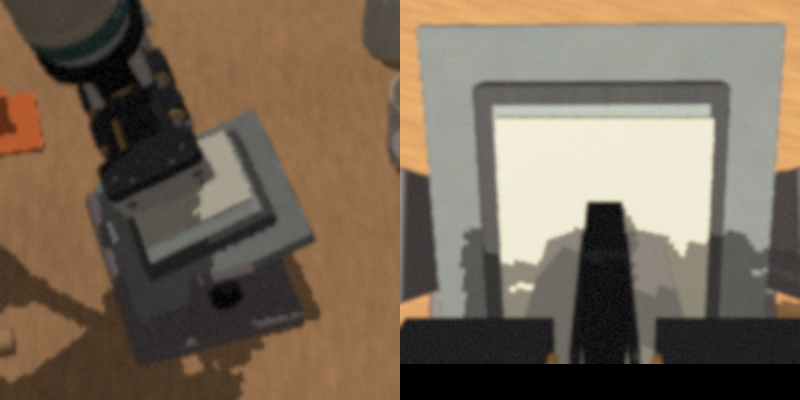

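```bash
python3 - <<'E'
from tgt import *
c=vision.get_calibration("wrist"); im=cv2.imread("pics/h_wrist.png")
json.dump({k:(x.tolist() if hasattr(x,"tolist") else x) for k,x in c.items()},open("pics/h_wrist.json","w"))
A=cv2.resize(im[95:205,140:360],None,fx=3.6,fy=3.6,interpolation=cv2.INTER_CUBIC); B=A.copy()
Rp=tgt(0)[2]; o=np.array([v[0],v[1],.085])
for (a,b,z) in [(.075,.067,-.014),(.055,.045,0),(.048,.038,0)]:
    P=np.array([[-a,b,z],[a,b,z],[a,-b,z],[-a,-b,z]])@Rp.T+o
    u=project(c,P); print(u[1:3].round(1)); cv2.polylines(B,[np.round(((u-[140,95]+.5)*3.6-.5)*8).astype(int)],False,(0,0,255),1,cv2.LINE_AA,3)
cv2.imwrite("pics/i_A.png",A); cv2.imwrite("pics/i_B.png",B)
E
```

```text
[[149.7 100.8]
 [354.5 100.8]]
[[180.5 133.7]
 [323.8 133.7]]
[[192.2 144.9]
 [312.1 144.8]]
```

View pics/i_B.png

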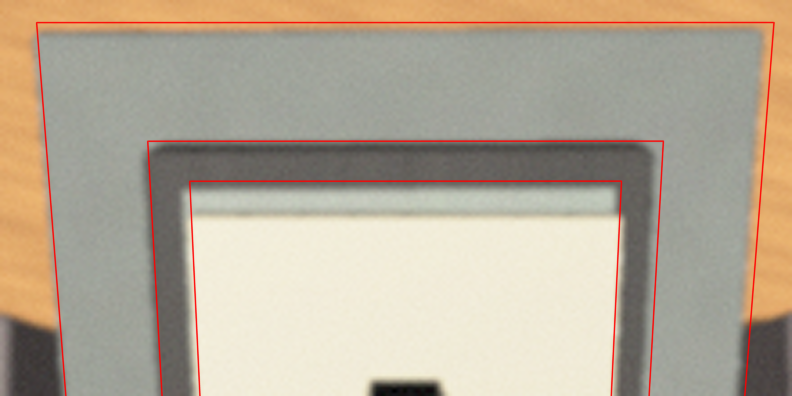

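View pics/i_A.png

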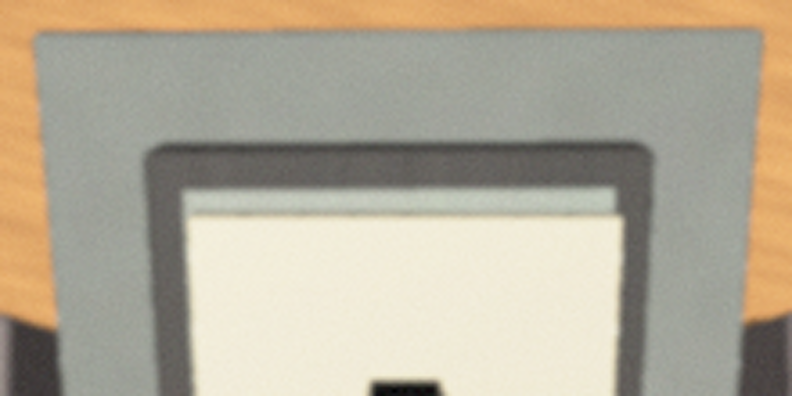

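```bash
sed -n '1,/^def rot/p' fit.py > fit2.py; cat >> fit2.py <<'E'
ch=lc("h_wrist")
def sh(c,d): c=dict(c); c["position"]=c["position"]+d; return c
hp=px([(37,33),(764,31)],3.6,(140,95)); hw=px([(182,187),(617,187)],3.6,(140,95))
def model(v,a,b):
    sg=np.sign(pan)*[1,1,0]
    m=np.r_[pan-sg*a,win+sg*b]
    return rot(v[2],v[3]).apply(m)+[v[0],v[1],.085]
def res(v):
    W=model(v,v[4],v[5])
    e=np.r_[(project(sh(cw,v[6:9]),W)-ow).ravel(),(project(sh(cs,v[9:12]),W)-os_).ravel(),(project(sh(ch,v[12:15]),W[[0,1,4,5]])-np.r_[hp,hw]).ravel()]
    return np.r_[e/.5,v[4:6]/.001,v[6:]/.0015]
s=least_squares(res,[.53,-.155,.2,.4,0,0]+[0]*9); u=s.x
sd=np.sqrt(np.diag(np.linalg.inv(s.jac.T@s.jac)))
print(u[:2].round(4),np.degrees(u[2:4]).round(2),"sd",sd[:2].round(4),np.degrees(sd[2:4]).round(2),"ab",u[4:6].round(4)); print(u[6:].round(4)); print((s.fun[:40]*.5).reshape(-1,2).round(1).tolist())
E
python3 fit2.py
```

```text
[ 0.5302 -0.1549] [14.12 20.08] sd [0.0009 0.0009] [0.11 0.36] ab [0.0008 0.0001]
[ 0.0001 -0.0001  0.0001 -0.0011  0.0005  0.0001  0.001  -0.0004 -0.0001]
[[-0.8, 1.1], [0.9, 1.0], [-0.3, 0.7], [-0.1, 0.3], [0.3, -1.2], [-0.3, -0.7], [0.3, -0.9], [0.1, -0.3], [0.1, -0.5], [-0.5, -1.3], [-1.0, -0.3], [-0.2, 0.1], [0.0, 0.9], [0.7, 0.1], [0.7, 0.2], [-0.0, 0.7], [-0.4, -0.0], [0.0, 0.4], [0.4, -0.1], [-0.1, -0.2]]
```

```bash
python3 - <<'E'
from tgt import *
S=np.radians(20.1); K=dict(slope=S,dx=-.0015,dy=.001)
p,q,Rp=tgt(.008,**K); r.move_l(p,q,vel=.05); r.hold(.2); rep(Rp)
p,q,Rp=tgt(-.004,**K); print(r.move_l(p,q,vel=.012,guard=2.5)); rep(Rp); r.hold(.15); rep(Rp)
for n in ["side","wrist"]:
    im=vision.snapshot(n); cv2.imwrite(f"pics/j_{n}.png",im[:,:,::-1])
A=cv2.resize(cv2.imread("pics/j_wrist.png")[95:205,140:360],None,fx=3.6,fy=3.6,interpolation=cv2.INTER_CUBIC); cv2.imwrite("pics/j_A.png",A)
E
```

```text
F [-0.55  0.6  -1.8 ] M [-0.007  0.377  0.032] p mm [-1.45  0.94 43.97] op 11.73 t 11.95
True
F [0.49 0.48 2.98] M [ 0.068 -0.042 -0.014] p mm [-1.57  1.05 35.66] op 11.82 t 12.64
F [ 0.81 -0.43  3.79] M [ 0.017 -0.088 -0.043] p mm [-1.66  1.1  35.73] op 11.7 t 12.79
```

View pics/j_A.png

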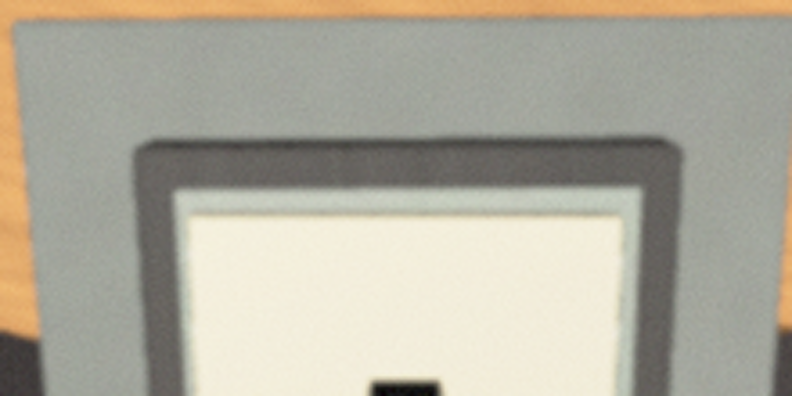

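```bash
python3 - <<'E'
from tgt import *
S=np.radians(20.1)
for d in [-.002,-.0035]:
    p,q,Rp=tgt(d,slope=S,dx=-.0015,dy=.0007); print(d,r.move_l(p,q,vel=.01,guard=12)); r.hold(.2); rep(Rp)
im=vision.snapshot("side"); cv2.imwrite("pics/k_side.png",im[:,:,::-1])
im=vision.snapshot("wrist"); cv2.imwrite("pics/k_wrist.png",im[:,:,::-1])
A=cv2.resize(cv2.imread("pics/k_side.png")[195:315,210:330],(600,600),interpolation=cv2.INTER_CUBIC); cv2.imwrite("pics/k_A.png",A)
A=cv2.resize(cv2.imread("pics/k_wrist.png")[95:205,140:360],None,fx=3.6,fy=3.6,interpolation=cv2.INTER_CUBIC); cv2.imwrite("pics/k_B.png",A)
E
```

```text
-0.002 False
F [0.76 1.34 5.55] M [ 0.363  0.052 -0.002] p mm [-1.74  1.04 33.97] op 11.72 t 13.43
-0.0035 False
F [-1.09  2.1   6.98] M [0.4   0.098 0.033] p mm [-1.7   1.03 32.63] op 11.62 t 13.93
```

View pics/k_A.png

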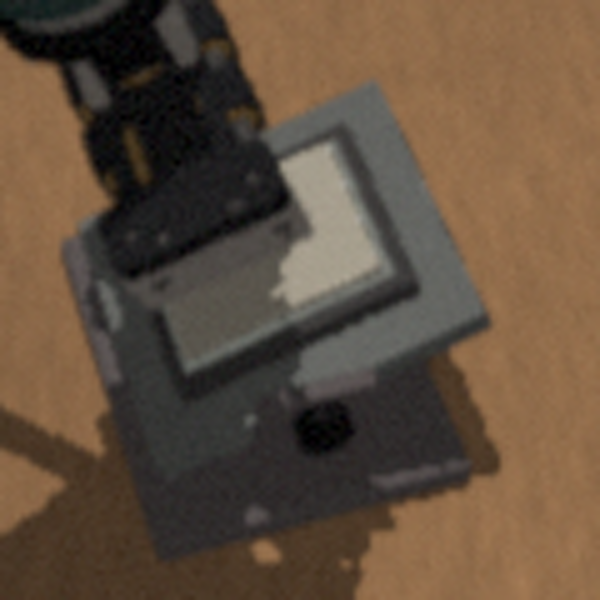

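View pics/k_B.png

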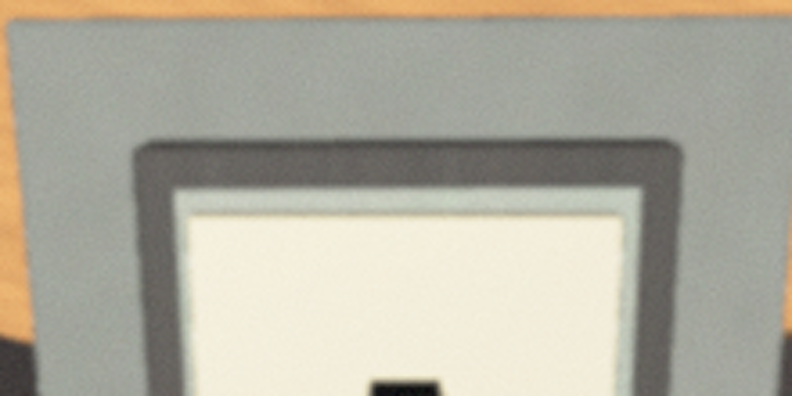

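```bash
cat >> tgt.py <<'E'
def avg(Rp,n=8):
    F=[];M=[]
    for _ in range(n):
        F.append(Rp.T@np.array(telemetry.current_wrist_force())); M.append(Rp.T@np.array(telemetry.current_torque())); r.hold(.02)
    F=np.mean(F,0)-[-.5,.58,-1.77]; M0=np.mean(M,0)-[-.007,.376,.0]
    p=Rp.T@(np.array(telemetry.current_ee_pos())-[v[0],v[1],.085])
    print("dF",F.round(2),"dM",M0.round(3),"sd",np.std(M,0).round(3),"p",(1e3*p).round(2),"t",round(telemetry.current_t(),2))
    return F,M0
E
python3 - <<'E'
from tgt import *
for sl,d,dx in [(20.1,-.0035,-.0015),(20.7,-.0035,-.0015),(21.3,-.0035,-.0015)]:
    # rotate about contact centre at underside
    p,q,Rp=tgt(d,slope=np.radians(sl),dx=dx,dy=.0007)
    if sl!=20.1: r.move_l(p,q,vel=.01)
    r.hold(.15); print(sl); avg(Rp)
E
```

```text
20.1
dF [-0.27  0.77  8.92] dM [ 0.394 -0.303 -0.003] sd [0.021 0.037 0.025] p [-1.72  1.03 32.62] t 14.32
20.7
dF [0.51 0.53 8.41] dM [ 0.412 -0.091  0.015] sd [0.022 0.027 0.037] p [-1.63  0.92 32.61] t 14.85
21.3
dF [1.54 0.83 9.  ] dM [ 0.366  0.143 -0.012] sd [0.03  0.031 0.014] p [-1.6   0.87 32.66] t 15.38
```

```bash
cat >> tgt.py <<'E'
def tgt2(d,slope,roll,dx=0,dy=0):
    Rp=(R.from_euler("ZY",[v[2],-np.radians(slope)])*R.from_euler("x",np.radians(roll))).as_matrix(); T=np.c_[-Rp[:,1],-Rp[:,0],-Rp[:,2]]
    R0=R.from_euler("ZY",[v[2],-np.radians(slope)]).as_matrix()
    return np.array([v[0],v[1],.085])+R0@[dx,dy,d]+Rp[:,2]*.036,R2q(T),R0
E
python3 - <<'E'
from tgt import *
for roll in [0,.5,1.0]:
    p,q,Rp=tgt2(-.0038,20.85,roll,-.0015,.0007)
    r.move_l(p,q,vel=.01); r.hold(.15); print(roll,np.degrees((R.from_matrix(Rp).inv()*q2R(telemetry.current_tool_rot())*R.from_matrix([[0,-1,0],[-1,0,0],[0,0,-1]]).inv()).as_rotvec()).round(2)); avg(Rp)
E
```

```text
0 [0.02 0.03 0.03]
dF [1.01 0.23 8.82] dM [ 0.349  0.132 -0.05 ] sd [0.014 0.03  0.027] p [-1.61  0.85 32.35] t 15.92
0.5 [0.51 0.02 0.03]
dF [0.75 1.39 8.96] dM [ 0.149  0.118 -0.04 ] sd [0.031 0.024 0.022] p [-1.64  0.59 32.38] t 16.45
1.0 [1.01 0.02 0.03]
dF [0.76 0.9  9.13] dM [ 0.123  0.115 -0.037] sd [0.031 0.028 0.024] p [-1.64  0.22 32.42] t 16.98
```

```bash
python3 - <<'E'
from tgt import *
p,q,Rp=tgt2(-.0046,20.6,.6,-.0015,.0007)
r.move_l(p,q,vel=.01); r.hold(.3); avg(Rp,10)
c=vision.get_calibration("wrist"); Rt=q2R(telemetry.current_tool_rot()); t=np.array(telemetry.current_ee_pos())
for y in [-.045,-.046,-.047,-.048,-.049,-.050]: print(y,project(c,Rt.apply([0,y,.036])+t).round(1))
print("plate top",project(c,Rt.apply([0,-.045,.031])+t).round(1), telemetry.current_opening())
A=[]
for n,(a,b,e,f),s in [("wrist",(95,205,140,360),3.6),("side",(195,315,210,330),5),("scene",(160,260,140,260),5)]:
    im=vision.snapshot(n); cv2.imwrite(f"pics/l_{n}.png",cv2.resize(im[a:b,e:f,::-1],None,fx=s,fy=s,interpolation=cv2.INTER_CUBIC))
E
```

```text
dF [-0.17  1.28 10.22] dM [ 0.132 -0.081 -0.029] sd [0.041 0.028 0.025] p [-1.69  0.51 31.69] t 17.7
-0.045 [[252.7 153. ]]
-0.046 [[252.7 151.3]]
-0.047 [[252.7 149.6]]
-0.048 [[252.7 147.9]]
-0.049 [[252.7 146.2]]
-0.05 [[252.7 144.5]]
plate top [[252.8 154.3]] 0.011910170256957191
```

View pics/l_wrist.png

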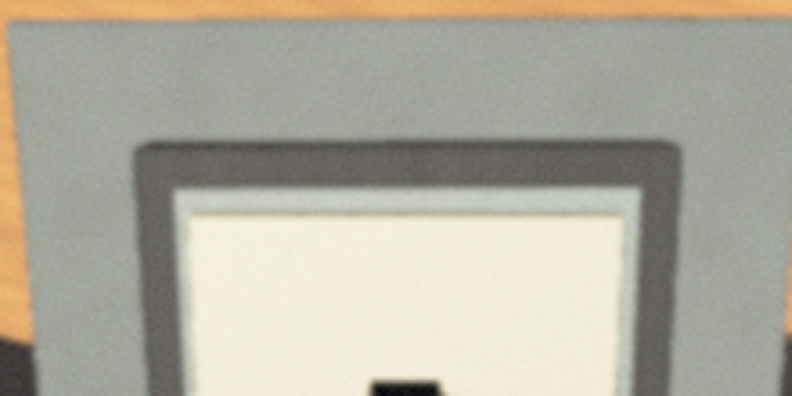

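View pics/l_side.png

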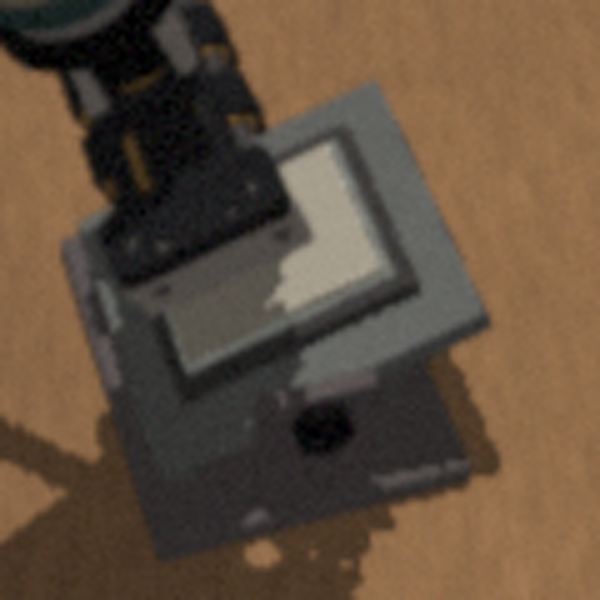

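View pics/l_scene.png

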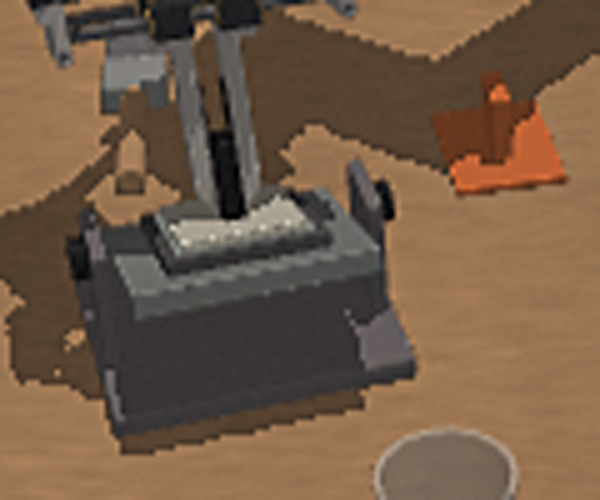

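```bash
python3 - <<'E'
from tgt import *
Rp=tgt2(-.0046,20.6,.6,-.0015,.0007)[2]
r.hold(.6); avg(Rp,8); print(telemetry.current_opening())
vision.snapshot("side"); print([(d["score"],np.round(d["at"],4)) for d in models.mark_of("panel_edge","side")+models.mark_of("scanner","side")])
r.sign_off()
E
```

```text
dF [ 0.11  1.34 10.29] dM [ 0.138 -0.071 -0.026] sd [0.027 0.015 0.017] p [-1.71  0.52 31.66] t 18.58
0.011550846276430703
[(0.98, array([ 0.601 , -0.1389,  0.0964])), (0.91, array([ 0.5277, -0.1531,  0.0047]))]
the job is handed in; nothing more can be done
```

I picked up the white rectangular plate by its tab, tilted it to the slope (about 20.5°) and pressed it flush on the glass, long side up the slope. I handed the job in at about 18.7 s, still gripping and pressing.

**Last checks**
- **Press:** the force on the glass was steady at about 10.3 N. That corresponds to about 4.8 mm of give; going by the arm's position it is about 4.3 mm. Both are well short of the 12 mm stop.
- **Flushness:** I trimmed slope and roll using the wrist moments. The centre of pressure ended roughly 1 cm or less from the plate's middle, so it is face contact, not edge contact. That figure assumes the moments are measured about the TCP, which I did not confirm.
- **Centring:** the wrist picture puts the plate within about 0.5 mm of centre in both directions.
- **Grip:** the finger opening was about 11.6 mm on the 12 mm tab and held steady.
- **Scanner:** the networks placed the panel edge and foot within their few-mm error of the first reading, and the side picture shows no shift.

**Disagreements**
- The picture fit gave a slope of 20.1° ± 0.4°, while contact moments suggested 20.6–20.9°. I used 20.6°.
- Contact also called for about 0.6° of roll trim, though the panel should be level. The plate probably sits slightly rolled in the jaws.

I did not re-check the disc, jar, cup or brush individually after the moves. The arm's path stayed clear of them.

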